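Clear the candle and turn the menu leaf

ROBOT

A 6-joint arm with a two-finger parallel gripper is mounted at the origin on a cart in front of the work surface, level with it; the furniture and walls round the work are solid. World frame = base frame: x ahead of the robot, y to its left, z up, the work surface at z = 0. Lengths are in m, angles in rad, forces in N, time in s.
With the tool pointing down it reaches from about 0.325 to 0.775 m from the base axis. Payload 5.5 kg.
Tool frame: the origin (TCP) lies on the centre line of the jaws, within the pads' length; the fingertips stand 8 mm ahead of it and the grasp point (between the pads) lies 11 mm behind it (arm.tip_reach is the distance from the TCP to the fingertips, in m); z points along the fingers, y is the direction in which the jaws open and shut (so a half turn about z gives the same grasp; the last joint's range is limited). The gripper opens to 88 mm and grips with 3 to 60 N. Pads are 20 mm wide; open, the fingers measure 115 mm over their backs; the gripper's body (75 mm by 178 mm) begins 61 mm behind the grasp point.
Start: joints at [-1.346, 0.091, 1.231, -0, 1.82, -0.057], TCP at [0.167, -0.576, 0.231] pointing down, gripper open.
Joint ranges: [-2.87, 2.87], [-0.86, 2.18], [0.17, 2.46], [-1.51, 4.65], [0.06, 2.69], [-2.65, 2.65]. Speed limits (rad/s): [2.57, 2.57, 3.01, 3.14, 3.14, 3.14].

INTERFACE

Orientations are given as a unit quaternion [x, y, z, w].
In Python, from rig import readout, camera, workorder, arm gives the robot as it stands.
- The arm moves only by the shell command python3 -m crank 'ROWS' [FORCE]. ROWS is a JSON object of lists of equal length, an entry for each row: "gripper": the finger opening in mm, from 0 to 87.8; "travel": the shift along the world's x, y, z in mm, a list of three; "yaw": the turn about the world's z in degrees. A call has 1 to 5 rows; each row is the pose to reach, as a shift and turn from the pose commanded when the call began; what a row does not reach only later rows make up. A row lasts 1/10 s, in which the tool goes at most 50 mm and 8.59 degrees, less where a joint would pass 70% of its speed; a pose out of reach is approached as far as the arm can. A call with a gripper value outside its range is refused whole. The fingers move at their own pace and stop on an object; FORCE is the grip in N (left out, the last holds). Time passes only in rows, so rows that repeat a pose let the fingers close. It gives the time, the measured TCP pose, the force and the opening at its end, in the units of the state.
- readout.read_state(): the state, without advancing time (a new reading comes with each control period).
- camera(name): name is "scene" or "top" or "wrist"; returns a dict with "pixels" (400x640x3 uint8, blue, green, red), "range_z" (400x640 float32, m along the optical axis (not along the pixel's ray), 0 where there is no reading), "K" (3x3 intrinsics, pixels), "rvec" (rotation vector, rad) and "tvec" (3), from world to camera coordinates, as OpenCV has them; the wrist camera has in their place "hand_eye" (4x4, takes a point from camera to tool coordinates, whose origin is the TCP and whose axes are the flange's). Camera axes: x right, y down, z forward; pixel columns grow to the right and rows downward; lengths in m; the calibration is good to about 2 mm. A picture is of the moment at which its call begins: read the wrist's pose just before it.
- workorder.sign_off(): hands the job in, once; it reports no verdict.
The state is a dict: "time": time; "qpos": joint angles; "qvel": joint speeds; "effort": joint torques, N m; "position": TCP position; "eef_rot": TCP orientation; "ft_force": force on the tool from outside, world axes, zero at the start; "torque": the same for the moment, N m; "opening": finger opening in m.
Only numpy, scipy, OpenCV 4.12 (cv2) and the standard library are available. Lean on these libraries where they do the work, as an engineer would, in place of code of your own. Each camera call takes 0.05 s, during which the arm holds its last target. There are 200 camera calls.

TASK

Push the candle glass off the left panel of the open drinks menu so that it stands upright on the worktop, then turn the half-raised leaf over the spine with your fingertips and press it flat onto the left panel. Only push: do not pick the candle up or tip it over, do not pinch the leaf, and leave the other things on the worktop where they are.

Things in the scene. Friction and masses are not known exactly. Their poses are not given: they have to be found in the camera images.
- menu: Open drinks menu, fixed on the worktop: two dark wooden panels, each 170 mm along x, 135 mm along y, 5 mm thick, with brass corners. Origin: underside of its middle, below the spine. x runs along the spine, away from the robot; +y points to the left panel (grey card), -y to the right panel (slate blue card). The hinge axis runs along x, 9 mm above the origin.
- leaf (a joint): Angle of the leaf about the spine: 0 = flat on the right panel, 1.57 = upright, 3.14 (stop) = flat on the left panel; starts half raised, at 0.6 to 1.0. Hinge friction (0.12 N m) holds it at any angle, so it must be pushed all the way down.
- leaf_edge (a point): Middle of the leaf's free edge, 125 mm from the hinge axis, half-way through the thickness. The leaf is a wooden board, 156 mm along the spine, 5 to 125 mm from the hinge axis, 6 mm thick (the axis at mid-thickness); its front card is pale yellow, its back green.
- candle: Candle in a round pale green glass, 76 mm across, 90 mm high, 0.3 to 0.5 kg, loose, standing on the left panel of the menu. Origin: centre of its underside; z up.
- jigger: Copper double jigger, 43 mm across, 84 mm high, standing behind the menu; a bystander. Origin: centre of its underside.
- tea_tin: Round dark green tin with a tan lid, 60 mm across, 98 mm high, standing behind the menu; a bystander. Origin: centre of its underside.
- stopper: Small bottle stopper, tan with a black grip, 33 mm across, 55 mm high, standing behind the menu; a bystander. Origin: centre of its underside.
- muddler: Dark wooden muddler, 210 mm long along its y, 38 mm thick, lying to the right of the menu; a bystander. Origin: middle of its underside.
- coaster: Brown round coaster, 96 mm across, 5 mm thick, lying to the left of the menu; a bystander. Origin: centre of its underside.
Mind the look-alikes: they are no part of the job. Leave any pink or red look-alike of the candle alone.

How it is judged:
On the way, in this order (a step that is already met when the one before it is completed fails the run):
1. the candle glass stands upright on the worktop, off the menu, while the leaf is not yet turned past upright (height (world z) of candle below 0.0025 m and angle between candle's own z axis and vertical below 0.04 rad and linear speed of candle below 0.02 m/s and value of joint leaf below 1.6 rad), for 0.2 s.
2. the leaf has been turned over and lies flat on the left panel (value of joint leaf above 3.05 rad and velocity of joint leaf below 0.05 rad/s), for 0.2 s.
At the end, for the whole second after the job is handed in: The leaf lies flat on the left panel (within 0.09 rad of its stop) and at rest, and the candle glass stands on the worktop, upright within 0.04 rad and with no part on the menu (all of step 2 and height (world z) of candle below 0.0025 m and angle between candle's own z axis and vertical below 0.04 rad and linear speed of candle below 0.02 m/s); the robot touches nothing.
It fails at once if the candle is lifted (its underside more than 30 mm up) (height (world z) of candle above 0.03 m).
It fails at once if the candle is tipped by more than 0.5 rad (angle between candle's own z axis and vertical above 0.5 rad).
It fails at once if the leaf is pinched: the fingers press both its faces at once with more than 6 N each (contact force between the fingers and leaf_c0 above 6 N and contact force between the fingers and leaf_c1 above 6 N).
It fails at once if a bystander is moved by more than 30 mm (distance of any of jigger, tea_tin, stopper, muddler, coaster from where it was at the start of the episode above 0.03 m).
It also fails if it takes over 54 s, if anything falls off the work surface, if the arm or the gripper's body presses on something with over 40 N, if the wrist force passes 120 N, or if a joint passes its speed limit or range.

## Working session

There is one attempt and no reset: what is moved stays moved. The work goes in short steps, Python scripts to look and compute and a shell command to move; the robot and the scene stay as the last step left them, time stands still between calls to the robot, and variables do not carry over. Pictures are saved under pics/ and viewed, about 8 in all and at most 12, crops included, and the job is handed in when it is done.

```bash
mkdir -p pics; ls
cat > h.py <<'E'
import numpy as np, cv2
from rig import readout, camera, workorder, arm
def world(c,u,v):
    z=float(np.median([x for x in c["range_z"][v-1:v+2,u-1:u+2].ravel() if x>0] or [0]))
    p=np.linalg.inv(c["K"])@[u,v,1]*z
    R=cv2.Rodrigues(np.array(c["rvec"],float))[0]
    return R.T@(p-np.array(c["tvec"]).ravel())
def cloud(c):
    z=c["range_z"];v,u=np.indices(z.shape)
    p=np.stack([u,v,np.ones_like(u)],-1)@np.linalg.inv(c["K"]).T*z[...,None]
    R=cv2.Rodrigues(np.array(c["rvec"],float))[0]
    return (p-np.array(c["tvec"]).ravel())@R
E
python3 - <<'E'
from h import *
import pickle
for n in("top","scene"):
    c=camera(n);cv2.imwrite(f"pics/{n}0.png",c["pixels"]);pickle.dump(c,open(n+"0.pkl","wb"))
print(readout.read_state())
E
```

```text
pics
{'time': 0.1, 'qpos': array([-1.34574539e+00,  9.17588392e-02,  1.23176657e+00, -1.97417818e-05,
        1.81980491e+00, -5.66989523e-02]), 'qvel': array([ 0.00045394, -0.00139724, -0.00230999, -0.00139211,  0.00091344,
        0.00036983]), 'effort': array([ 4.04170001e-03, -4.47856414e+01, -4.07570744e+01,  7.02569936e-02,
        2.83690175e-02, -1.10723086e-04]), 'position': array([ 0.16675717, -0.57609265,  0.22963413]), 'eef_rot': array([ 9.90093491e-01,  1.40406993e-01, -8.25833315e-05, -8.64953545e-04]), 'ft_force': array([ 0.47244971,  0.09390024, -0.86951654]), 'torque': array([ 0.05209319,  0.03983982, -0.03681056]), 'opening': 0.08759867206715091}
```

View pics/top0.png

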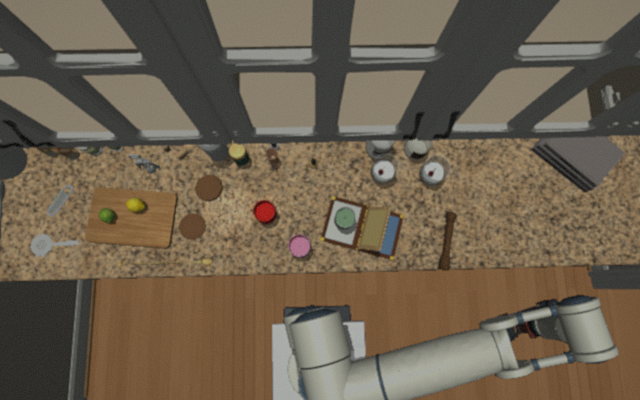

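View pics/scene0.png

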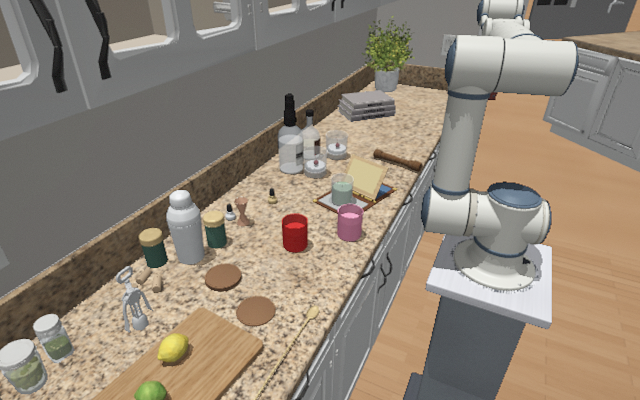

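The top picture shows the green candle at (345,218) on the menu's left panel, with the leaf at about (375,228). The red glass (265,212) and the pink glass (300,246) are look-alikes. The pale green one standing on the grey card fits the description. I'll confirm it in an enlarged crop.

Run:
```python
from h import *
import pickle
c=pickle.load(open("top0.pkl","rb"))
cv2.imwrite("pics/top_crop.png",cv2.resize(c["pixels"][140:280,225:425],None,fx=4,fy=4,interpolation=cv2.INTER_CUBIC))
P=cloud(c)
for n,(u,v) in dict(candle=(345,218),red=(265,212),pink=(300,246),muddler=(447,240),stopper=(313,162),jig=(273,152),tin=(238,154),worktop=(320,190),glass=(384,172),glass2=(432,173),leaf=(374,228),coast=(192,226)).items(): print(n,world(c,u,v).round(3))
```

```text
candle [ 0.502 -0.103  0.062]
red [0.531 0.176 0.059]
pink [0.409 0.055 0.059]
muddler [ 0.419 -0.463  0.033]
stopper [0.711 0.004 0.051]
jig [0.748 0.146 0.062]
tin [0.732 0.265 0.097]
worktop [ 0.619 -0.02  -0.001]
glass [ 0.67  -0.252  0.042]
glass2 [ 0.657 -0.42   0.063]
leaf [ 0.463 -0.201  0.071]
coast [0.496 0.444 0.005]
```

View pics/top_crop.png

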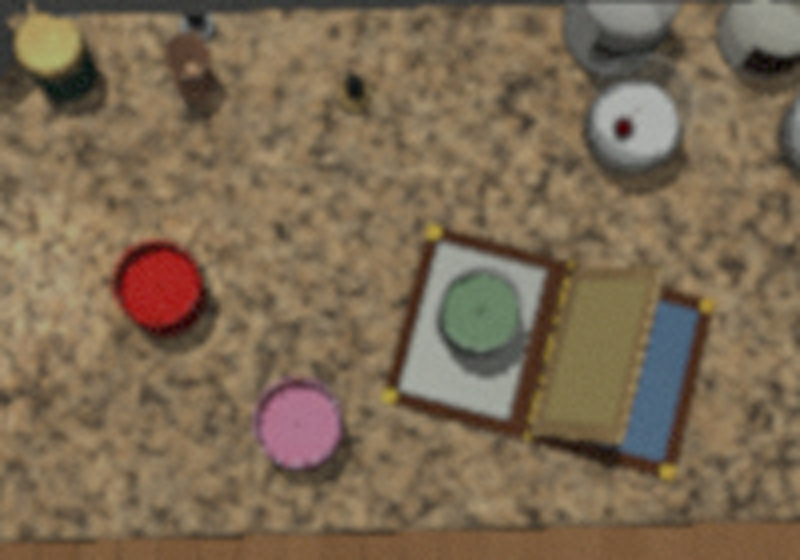

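Run:
```python
from h import *
import pickle
c=pickle.load(open("top0.pkl","rb"));P=cloud(c)
R=cv2.Rodrigues(np.array(c["rvec"],float))[0];C=-R.T@np.array(c["tvec"]).ravel();print("cam",C.round(3))
def ray(u,v,z):
    d=R.T@np.linalg.inv(c["K"])@[u/4+225-.375,v/4+140-.375,1]; return C+d*(z-C[2])/d[2]
q=dict(LF=(431,228),LN=(385,400),RN=(674,476),RF=(711,301))
Q={k:ray(*v,.005)[:2] for k,v in q.items()}
for k in Q: print(k,Q[k].round(3))
o=np.mean(list(Q.values()),0)
ey=(Q["LF"]+Q["LN"]-Q["RF"]-Q["RN"]);ey/=np.linalg.norm(ey)
print("sizes",*(np.linalg.norm(Q[a]-Q[b]).round(3) for a,b in("LF LN".split(),"RF RN".split(),"LF RF".split(),"LN RN".split())))
ex=np.array([ey[1],-ey[0]]);print("o",o.round(4),"ex",ex.round(3),"ey",ey.round(3),"yaw",np.degrees(np.arctan2(ex[1],ex[0])))
def M(p): d=np.array(p)[:2]-o; return np.array([d@ex,d@ey]).round(4)
# objects: points by color
hsv=cv2.cvtColor(c["pixels"],cv2.COLOR_BGR2HSV)
for n,(u0,u1,v0,v1,m) in dict(candle=(330,362,203,236,(hsv[...,0]>45)&(hsv[...,0]<85)&(hsv[...,1]>50)),red=(250,280,198,226,((hsv[...,0]<6)|(hsv[...,0]>172))&(hsv[...,1]>120)),pink=(285,315,232,260,(hsv[...,0]>150)&(hsv[...,0]<175)&(hsv[...,1]>60))).items():
    pp=P[v0:v1,u0:u1][m[v0:v1,u0:u1]]; s=pp[pp[:,2]>.04]; t=s[s[:,2]>s[:,2].max()-.01]
    print(n,len(s),"zmax",s[:,2].max().round(3),"bbox",s.min(0).round(3),s.max(0).round(3),"mid",((s.min(0)+s.max(0))/2).round(4),"menu",M((s.min(0)+s.max(0))/2))
# leaf
pp=P[200:262,355:412].reshape(-1,3); mm=np.array([M(p) for p in pp]); s=(pp[:,2]>.02)&(abs(mm[:,0])<.07)&(mm[:,1]<-.01)&(mm[:,1]>-.13)
k=np.polyfit(-mm[s,1],pp[s,2],1);print("leaf n",s.sum(),"slope angle",np.arctan(k[0]),"h0",k[1],"ymin",mm[s,1].min(),"zmax",pp[s,2].max())
print("redM",M([.531,.176]),"pinkM",M([.409,.055]))
```

```text
cam [0.27  0.008 1.522]
LF [ 0.591 -0.064]
LN [ 0.435 -0.018]
RN [ 0.361 -0.274]
RF [ 0.518 -0.317]
sizes 0.163 0.163 0.263 0.266
o [ 0.4761 -0.1682] ex [ 0.96 -0.28] ey [0.28 0.96] yaw -16.262954826691878
candle 238 zmax 1.522 bbox [ 0.27  -0.131  0.057] [0.534 0.008 1.522] mid [ 0.4023 -0.0616  0.7894] menu [-0.1007  0.0816]
red 389 zmax 1.522 bbox [0.27  0.008 0.041] [0.569 0.213 1.522] mid [0.4194 0.1105 0.7815] menu [-0.1325  0.2517]
pink 366 zmax 1.522 bbox [0.27  0.008 0.044] [0.444 0.095 1.522] mid [0.3571 0.0513 0.783 ] menu [-0.1757  0.1773]
leaf n 778 slope angle 0.9802453878173302 h0 0.018272694680565353 ymin -0.0686 zmax 0.12095025408077564
redM [-0.0437  0.3458] pinkM [-0.1269  0.1954]
```

Run:
```python
from h import *
import pickle
o=np.array([.4761,-.1682]);ex=np.array([.96,-.28]);ey=np.array([.28,.96])
def M(p): d=np.array(p)[:2]-o; return np.array([d@ex,d@ey]).round(4)
for n,box in(("top",(325,365,198,240)),("scene",(325,365,165,215))):
    c=pickle.load(open(n+"0.pkl","rb"));P=cloud(c);hsv=cv2.cvtColor(c["pixels"],cv2.COLOR_BGR2HSV)
    u0,u1,v0,v1=box;p=P[v0:v1,u0:u1].reshape(-1,3);h=hsv[v0:v1,u0:u1].reshape(-1,3)
    s=p[(p[:,2]>.02)&(p[:,2]<.12)&(h[:,0]>45)&(h[:,0]<90)&(h[:,1]>40)]
    print(n,len(s),np.percentile(s,[1,50,99],axis=0).round(3).tolist())
    for lo,hi in((.02,.04),(.04,.06),(.06,.08),(.08,.1)):
        t=s[(s[:,2]>lo)&(s[:,2]<=hi)]
        if len(t)>5:
            A=np.c_[2*t[:,:2],np.ones(len(t))];k=np.linalg.lstsq(A,(t[:,:2]**2).sum(1),rcond=None)[0]
            print(lo,len(t),"bbox",t.min(0).round(3),t.max(0).round(3),"fit",k[:2].round(3),np.sqrt(k[2]+k[:2]@k[:2]).round(4),M(k[:2]))
    if n=="scene": cv2.imwrite("pics/scene_crop.png",cv2.resize(c["pixels"][130:255,270:430],None,fx=5,fy=4.8,interpolation=cv2.INTER_CUBIC))
    else:
        R=cv2.Rodrigues(np.array(c["rvec"],float))[0];C=-R.T@np.array(c["tvec"]).ravel()
        for z in(.06,.095):
            d=R.T@np.linalg.inv(c["K"])@[480/4+225-.375,312/4+140-.375,1];q=C+d*(z-C[2])/d[2];print(z,q.round(4),M(q))
```

```text
top 271 [[0.473, -0.131, 0.058], [0.503, -0.101, 0.064], [0.534, -0.071, 0.094]]
0.04 22 bbox [ 0.478 -0.125  0.057] [ 0.535 -0.078  0.06 ] fit [ 0.508 -0.102] 0.0211 [0.0124 0.0726]
0.06 245 bbox [ 0.466 -0.132  0.06 ] [ 0.534 -0.071  0.074] fit [ 0.503 -0.101] 0.0232 [0.0072 0.0716]
0.06 [ 0.5038 -0.1021  0.06  ] [0.0081 0.0713]
0.095 [ 0.4982 -0.0994  0.095 ] [0.002  0.0722]Traceback (most recent call last):
  File "<stdin>", line 9, in <module>
    return _quantile_unchecked(
        a, q, axis, out, overwrite_input, method, keepdims, weights)
    return _ureduce(a,
                    func=_quantile_ureduce_func,
    ...<5 lines>...
                    overwrite_input=overwrite_input,
                    method=method)
    r = func(a, **kwargs)
    result = _quantile(arr,
                       quantiles=q,
    ...<2 lines>...
                       out=out,
                       weights=wgt)
    slices_having_nans = np.isnan(arr[-1, ...])
                                  ~~~^^^^^^^^^
IndexError: index -1 is out of bounds for axis 0 with size 0
```

```bash
python3 -m crank '{"gripper":[50,50,50,50,50],"travel":[[29,38,0],[58,76,0],[87,114,0],[116,152,0],[145,190,0]],"yaw":[6,12,18,24,30]}' && python3 -m crank '{"gripper":[50,50,50,50,50],"travel":[[29,38,0],[58,76,0],[87,114,0],[116,152,0],[145,190,0]],"yaw":[6,12,18,24,27.5]}'
```

```text
time: 0.6
position: [0.3125, -0.3846, 0.2302]
eef_rot: [0.919, 0.394, 0.0, -0.0]
ft_force: [0.0, -0.3, 0.2]
opening: 0.0522
time: 1.1
position: [0.4576, -0.1945, 0.2303]
eef_rot: [0.799, 0.601, -0.0, -0.0]
ft_force: [-0.1, -0.9, -0.7]
opening: 0.0498
```

```bash
python3 -m crank '{"gripper":[50,50,50,50],"travel":[[16,24,0],[31,48,0],[31,48,-45],[31,48,-70]],"yaw":[0,0,0,0]}'
python3 - <<'E'
from h import *
import pickle
s=readout.read_state();print(s["position"])
c=camera("wrist");pickle.dump((s,c),open("w1.pkl","wb"));cv2.imwrite("pics/w1.png",c["pixels"]);print(c["hand_eye"],c["K"])
E
```

```text
time: 1.5
position: [0.4876, -0.1471, 0.1578]
eef_rot: [0.8, 0.6, -0.001, -0.001]
ft_force: [-0.5, 0.5, 0.4]
opening: 0.0499
[ 0.48762135 -0.14707253  0.15776328]
[[-2.57740346e-04 -9.67910702e-01 -2.51294264e-01  6.74860353e-02]
 [ 9.99999613e-01 -3.80348673e-05 -8.79152141e-04  1.18349767e-03]
 [ 8.41382822e-04 -2.51294394e-01  9.67910337e-01 -1.52745582e-01]
 [ 0.00000000e+00  0.00000000e+00  0.00000000e+00  1.00000000e+00]] [[287.41295562   0.         318.2902257 ]
 [  0.         287.41295562 202.71512827]
 [  0.           0.           1.        ]]
```

View pics/w1.png

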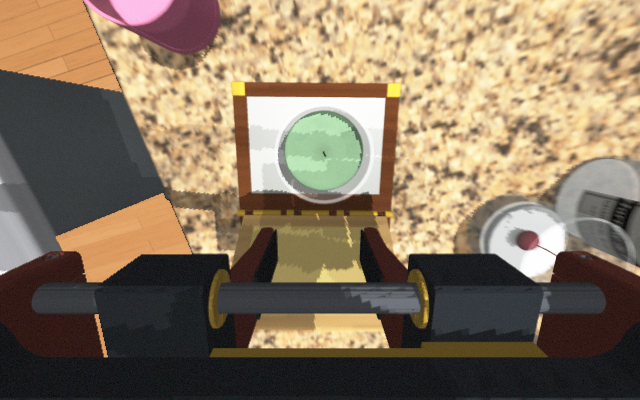

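```bash
cat >> h.py <<'E'
from scipy.spatial.transform import Rotation as Rt
def wray(s,c,u,v,z):
    H=np.array(c["hand_eye"]);R=Rt.from_quat(s["eef_rot"]).as_matrix()
    o=R@H[:3,3]+s["position"];d=R@H[:3,:3]@np.linalg.inv(c["K"])@[u,v,1]
    return o+d*(z-o[2])/d[2]
E
python3 - <<'E'
from h import *
import pickle
s,c=pickle.load(open("w1.pkl","rb"))
o=np.array([.4761,-.1682]);ex=np.array([.96,-.28]);ey=np.array([.28,.96])
def M(p): d=np.array(p)[:2]-o; return np.array([d@ex,d@ey]).round(4)
for n,u,v,z in(("LN",232,82,.005),("LF",401,82,.005),("SN",239,213,.005),("SF",391,213,.005),("candle mid rim",324,153,.095),("rim top",324,106,.095),("rim bot",324,201,.095),("wax",324,150,.06),("pinkR",185,45,.09)):
    p=wray(s,c,u,v,z);print(n,p.round(4),M(p))
E
```

```text
LN [ 0.4373 -0.016   0.005 ] [-0.0799  0.1352]
LF [ 0.5979 -0.0629  0.005 ] [0.0875 0.1352]
SN [ 0.397  -0.1453  0.005 ] [-0.0823 -0.0002]
SF [ 0.5589 -0.1923  0.005 ] [0.0862 0.    ]
candle mid rim [ 0.5064 -0.1008  0.095 ] [0.0102 0.0731]
rim top [ 0.5155 -0.069   0.095 ] [0.01   0.1062]
rim bot [ 0.4963 -0.1361  0.095 ] [0.0104 0.0364]
wax [ 0.5068 -0.1013  0.06  ] [0.0107 0.0728]
pinkR [ 0.434  -0.0029  0.09  ] [-0.0867  0.1469]
```

```bash
python3 -m crank '{"gripper":[50,50,50,50,50],"travel":[[5,-1,-30],[5,-1,-70],[5,-1,-110],[5,-1,-126],[5,-1,-126]],"yaw":[0,0,0,0,0]}' && python3 -m crank '{"gripper":[50,50,50,50,50],"travel":[[1.7,5.8,0],[3.4,11.5,0],[5,17.3,0],[6.7,23,0],[8.4,28.8,0]],"yaw":[0,0,0,0,0]}'
```

```text
time: 2.05
position: [0.4913, -0.1489, 0.0324]
eef_rot: [0.801, 0.599, -0.001, -0.002]
ft_force: [-0.5, 0.7, 0.3]
opening: 0.05
time: 2.55
position: [0.5023, -0.1206, 0.0361]
eef_rot: [0.8, 0.599, 0.001, 0.001]
ft_force: [0.4, -2.8, 2.9]
opening: 0.0503
```

```bash
for i in 1; do python3 -m crank '{"gripper":[50,50,50,50,50],"travel":[[1.7,5.8,0],[3.4,11.5,0],[5,17.3,0],[6.7,23,0],[8.4,28.8,0]],"yaw":[0,0,0,0,0]}'; done; python3 -m crank '{"gripper":[50,50,50,50,50],"travel":[[1.7,5.8,0],[3.4,11.5,0],[5,17.3,0],[6.7,23,0],[8.4,28.8,0]],"yaw":[0,0,0,0,0]}'
```

```text
time: 3.05
position: [0.5097, -0.0913, 0.0346]
eef_rot: [0.801, 0.599, -0.0, -0.0]
ft_force: [-0.8, -3.6, 2.8]
opening: 0.0498
time: 3.55
position: [0.5178, -0.062, 0.0339]
eef_rot: [0.8, 0.599, -0.0, -0.001]
ft_force: [-0.6, -1.0, -1.1]
opening: 0.0501
```

Run:
```python
from h import *
s=readout.read_state();c=camera("wrist");cv2.imwrite("pics/w2.png",c["pixels"]);print(s["position"],s["ft_force"])
```

```text
[ 0.51776529 -0.0620064   0.03388229] [-0.61654845 -1.01809902 -1.06940859]
```

View pics/w2.png

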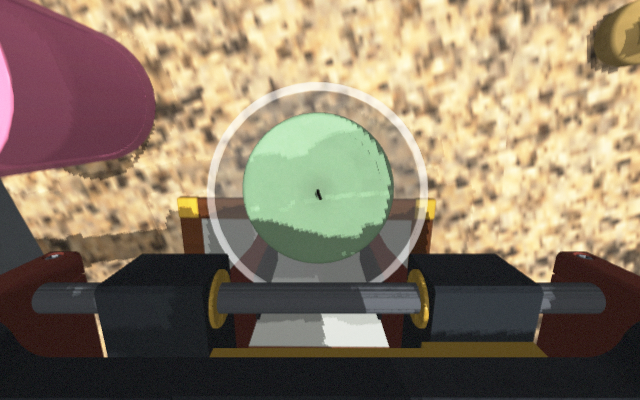

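The candle sits centred in the cradle at about (318,190) and is crossing the panel edge. The pink glass is clear of it. I'll carry on.

```bash
python3 -m crank '{"gripper":[50,50,50,50,50],"travel":[[1.3,4.6,0],[2.5,9.1,0],[3.9,13.7,0],[5.3,18.2,0],[6.6,22.8,0]],"yaw":[0,0,0,0,0]}'; python3 -m crank '{"gripper":[50,50,50,50,50],"travel":[[1.3,4.6,0],[2.5,9.1,0],[3.9,13.7,0],[5.3,18.2,0],[5.8,20,0]],"yaw":[0,0,0,0,0]}'
```

```text
time: 4.1
position: [0.5247, -0.0398, 0.0346]
eef_rot: [0.801, 0.599, -0.0, -0.0]
ft_force: [0.7, -2.0, -0.6]
opening: 0.05
time: 4.6
position: [0.5306, -0.0197, 0.0347]
eef_rot: [0.8, 0.599, 0.0, 0.0]
ft_force: [-0.4, -1.9, -0.7]
opening: 0.0501
```

```bash
python3 -m crank '{"gripper":[50,50,50,50,50],"travel":[[-2.8,-9.6,0],[-8.4,-29,0],[-8.4,-29,40],[-8.4,-29,85],[-8.4,-29,125]],"yaw":[0,0,0,0,0]}'
python3 - <<'E'
from h import *
import pickle
s=readout.read_state();c=camera("wrist");cv2.imwrite("pics/w3.png",c["pixels"]);pickle.dump((s,c),open("w3.pkl","wb"));print(s["position"],s["ft_force"])
E
```

```text
time: 5.1
position: [0.5218, -0.0498, 0.1616]
eef_rot: [0.801, 0.599, 0.0, 0.0]
ft_force: [0.9, 0.1, 0.5]
opening: 0.0504
[ 0.52175831 -0.04983403  0.16162251] [0.90822533 0.08129025 0.46711588]
```

View pics/w3.png

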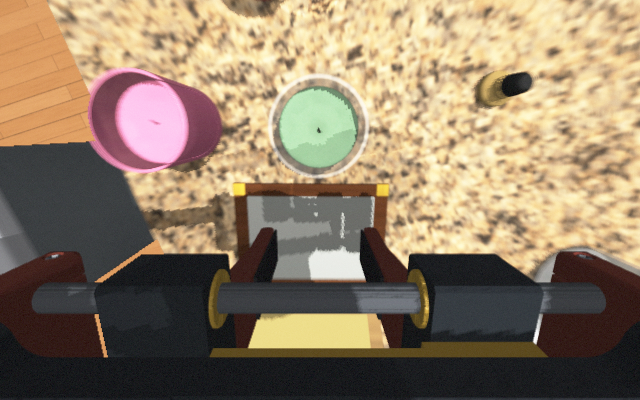

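The candle (rim centre (319,127)) stands on the worktop clear of the panel edge (row 183). Next I go over the leaf to its back side.

```bash
python3 -m crank '{"gripper":[50,50,50,50,50],"travel":[[-8,-22,40],[-22,-67,45],[-36,-112,45],[-50,-157,45],[-64,-200,45]],"yaw":[0,0,0,0,0]}'; python3 -m crank '{"gripper":[50,50,50,50,50],"travel":[[-10,-25,0],[-10,-25,-40],[-10,-25,-85],[-10,-25,-126],[-10,-25,-126]],"yaw":[0,0,0,0,0]}'
```

```text
time: 5.65
position: [0.457, -0.2513, 0.2049]
eef_rot: [0.8, 0.599, 0.0, 0.0]
ft_force: [1.3, 0.1, 0.5]
opening: 0.0505
time: 6.15
position: [0.4444, -0.2724, 0.0718]
eef_rot: [0.801, 0.599, -0.002, -0.006]
ft_force: [-0.7, -0.8, 0.3]
opening: 0.05
```

```bash
python3 -m crank '{"gripper":[50,50,50,50,50],"travel":[[2.8,9.6,0],[5.6,19.2,0],[8.4,28.8,0],[11.2,38.4,0],[14,48,0]],"yaw":[0,0,0,0,0]}'; python3 -m crank '{"gripper":[50,50,50,50,50],"travel":[[2.8,9.6,0],[5.6,19.2,0],[8.4,28.8,0],[11.2,38.4,0],[14,48,0]],"yaw":[0,0,0,0,0]}'
python3 - <<'E'
from h import *
s=readout.read_state();c=camera("scene");cv2.imwrite("pics/s4.png",cv2.resize(c["pixels"][90:250,260:460],None,fx=4,fy=3.7,interpolation=cv2.INTER_CUBIC))
E
```

```text
time: 6.65
position: [0.4631, -0.2257, 0.0804]
eef_rot: [0.8, 0.599, 0.0, 0.002]
ft_force: [-0.2, -1.7, 1.1]
opening: 0.0501
time: 7.15
position: [0.4761, -0.1773, 0.0784]
eef_rot: [0.8, 0.599, -0.0, -0.0]
ft_force: [-0.8, -1.8, -0.2]
opening: 0.05
```

View pics/s4.png

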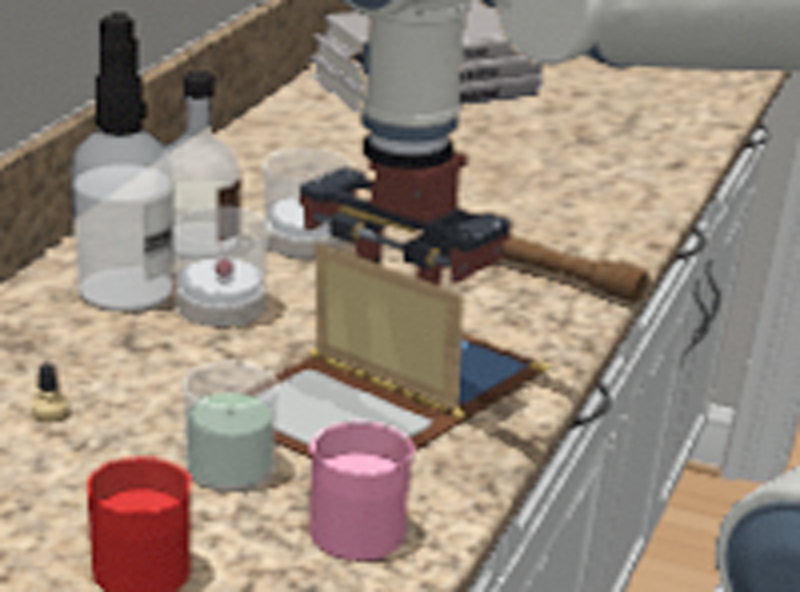

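The leaf is upright (crop edge at about (390,270)–(385,390)) and the candle stands at (230,440). I'll follow the arc down.

```bash
python3 -m crank '{"gripper":[50,50,50,50,50],"travel":[[2.8,9.6,0],[5.6,19.2,0],[8.4,28.8,0],[11.2,38.4,0],[14,48,0]],"yaw":[0,0,0,0,0]}'; python3 -m crank '{"gripper":[50,50,50,50,50],"travel":[[2.8,9.6,-5],[5,17.3,-14],[7,24,-24],[8.1,27.8,-33],[9,30.7,-42]],"yaw":[0,0,0,0,0]}';  python3 -m crank '{"gripper":[50,50,50,50],"travel":[[0.4,1.5,-5],[0.6,2,-10],[0.8,2.5,-14],[0.8,2.5,-17]],"yaw":[0,0,0,0]}'
```

```text
time: 7.7
position: [0.4903, -0.1292, 0.0787]
eef_rot: [0.8, 0.599, 0.0, -0.0]
ft_force: [-0.8, -1.7, 1.2]
opening: 0.0499
time: 8.2
position: [0.4989, -0.0989, 0.0354]
eef_rot: [0.8, 0.599, -0.0, -0.0]
ft_force: [-0.5, -0.1, -0.1]
opening: 0.0501
time: 8.6
position: [0.4999, -0.097, 0.02]
eef_rot: [0.801, 0.599, 0.0, -0.0]
ft_force: [-8.8, 1.7, 20.4]
opening: 0.0503
```

```bash
python3 -m crank '{"gripper":[50,50,50],"travel":[[0,0,-1],[0,0,-1],[0,0,-1]],"yaw":[0,0,0]}';  python3 -m crank '{"gripper":[50,50,50,50,50],"travel":[[0,0,20],[0,0,65],[0,0,110],[-13,-46,150],[-24,-86,150]],"yaw":[0,0,0,0,0]}'; python3 -m crank '{"gripper":[50,50,50],"travel":[[-13,-48,0],[-26,-96,0],[-26,-96,0]],"yaw":[0,0,0]}'
python3 - <<'E'
from h import *
s=readout.read_state();c=camera("scene");a=camera("top")
cv2.imwrite("pics/s5.png",np.vstack([cv2.resize(c["pixels"][130:245,270:430],(600,300)),cv2.resize(a["pixels"][180:280,250:450],(600,300))]))
w=camera("wrist");cv2.imwrite("pics/w5.png",w["pixels"])
o=np.array([.479,-.169]);ex=np.array([.96,-.28]);ey=np.array([.28,.96])
P=cloud(a).reshape(-1,3);P=P[abs(P[:,2])<.3];d=P[:,:2]-o;x,y=d@ex,d@ey
for lo in(.01,.04,.07,.10):
    m=(abs(x)<.06)&(y>lo)&(y<lo+.025);print("leaf y",lo,m.sum(),np.median(P[m,2]).round(4))
print(s["ft_force"],s["position"])
E
```

```text
time: 8.9
position: [0.4998, -0.097, 0.0202]
eef_rot: [0.801, 0.599, 0.0, 0.0]
ft_force: [-4.6, 1.9, 9.2]
opening: 0.05
time: 9.4
position: [0.4782, -0.1819, 0.1741]
eef_rot: [0.799, 0.601, 0.002, 0.004]
ft_force: [1.0, -1.0, -1.1]
opening: 0.0501
time: 9.7
position: [0.4481, -0.2826, 0.1682]
eef_rot: [0.803, 0.597, -0.001, 0.001]
ft_force: [0.3, 0.2, -0.2]
opening: 0.0502
leaf y 0.01 229 0.0121
leaf y 0.04 230 0.0121
leaf y 0.07 228 0.0125
leaf y 0.1 229 0.0119
[ 0.26141504  0.21229083 -0.23511309] [ 0.44811874 -0.28259089  0.16819513]
```

View pics/s5.png

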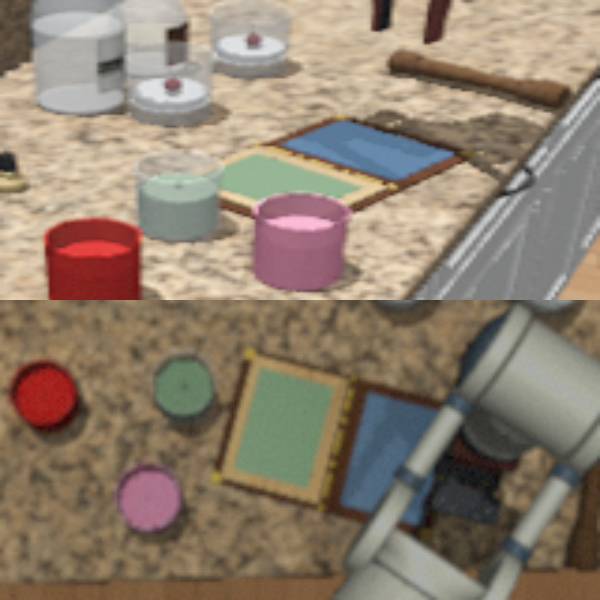

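The leaf lies flat, with its top at 12 mm across the whole width, green back up. The candle stands upright at (182,385) with a gap to the menu edge, and the arm is clear, so I'm handing in.

```bash
python3 -c "
from rig import workorder,readout
print(workorder.sign_off())"
```

```text
the job is handed in; nothing more can be done
None
```

I pushed the green candle off the left panel with the two spread fingertips, so it slid onto the worktop without being gripped. I then pushed the leaf over the spine from its back side, pressed it flat at about 20 N, and pulled the arm clear. I handed the job in at about 9.9 s; the hand-in itself gives no verdict.

My last checks all agreed:
- **Leaf:** depth readings put its top at 11.9–12.5 mm across the whole left panel, against 12 mm expected if flat.
- **Candle:** the pictures show it upright on the worktop with a visible gap to the menu; I estimate about 20 mm. I did not measure its height or tilt.
- **Other things:** my moves stayed clear of the bystanders. The red and pink glasses stand where they were in the pictures. I did not re-measure the bystanders' positions.
- **Arm:** the wrist force was about 0.4 N, so the robot was touching nothing.

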